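# Load the dry-block heater and snap its lid on

### The job

Load the dry-block heater: take the aluminium block with the six wide tube holes (not the spare with many small holes), lower it gently all the way down into the heater's well and let go of it. Then take the lid by its bar handle, set it square over the block between the two spring clips and press it straight down until both clips snap over its rim, and keep pressing: finish with the hand still bearing down firmly on the lid. Leave everything else on the bench where it stands.

Things in the scene. Friction and masses are not known exactly. Their poses are not given: they have to be found in the camera images.
- heater: Dry-block heater, fixed: ivory housing 193 x 150 mm (x, y), flat deck 85 mm above the bench with a rectangular well in it. Origin at bench height below the well's centre; x to the rear, y left, z up. Deck from x = -65 to +68 mm; in front of it the control panel slopes down to 46 mm height at x = -125 mm.
- well (a point): Centre of the well's mouth, level with the deck, axes as the heater's. Well 62 mm along x, 46 mm along y, 30 mm deep, flat floor, 3 mm lead-in bevel round the mouth. The deck is flat and free on the +y and -y sides out to 75 mm from the centre; on the +x and -x sides stand the clips.
- clip_front (a joint): Sprung steel catch, 24 mm wide, on the -x side of the well. 0 = at rest, grows as it is pushed outward (rad, at most 0.35). Its tip is 24 mm above the deck; the hooked nose, 40 mm from the well's centre and 7 mm above the deck, stands 3.5 mm over the seated lid's bead. The bead pushes it out to about 0.14, then it springs back to 0 above the bead.
- clip_rear (a joint): The same catch on the +x side. Laid on loosely, the lid's underside rests on both catches' slopes about 11 mm above the deck. The push down rises to 12 to 20 N until the underside is about 7 mm above the deck, then drops suddenly and the catches draw the lid down onto the deck, where it can be pressed on.
- block: Block to load: plain aluminium, 60 mm (x) x 44 mm (y) x 48 mm tall, 0.27 kg, six wide (16.5 mm) holes in its top. Origin at the centre of its underside, z up. Goes into the well long side along the heater's x, either way round, 1 mm to spare each side; fully down, its foot is 30 mm below the deck and 18 mm stands out, so fingers on its y faces stay clear of the clips.
- spare: The spare block, to be left alone: same outside size and metal, but with twenty small (7 mm) holes in its top. Origin at the centre of its underside.
- lid: White plastic lid, a hollow hat, 0.12 kg, handle up. Origin at the centre of its underside, z up. Walls 71 x 56 mm (x, y) outside, 65 x 50 inside, 21 mm deep inside; flat top 25 mm above the origin. Rounded 5 mm bead on both x ends: 86 mm over the beads; rim 66 mm along y. Fits over the block either way round, long side along the heater's x; seated, its origin is at point well, on the deck.
- lid_handle (a point): Middle of the black bar handle on the lid's top, 38 mm above the lid's origin, axes as the lid's. The bar is 14 mm thick along x, 46 mm long along y, 26 mm tall (25 to 51 mm above the lid's origin). It is pinched across x; fingertips may rest on the flat lid top beside it.
- reagent: Bystander, to be left alone: amber jar, 60 mm across, 115 mm tall. Origin at the centre of its underside.
- wash_bottle: Bystander, to be left alone: white wash bottle, 66 mm across, 175 mm tall. Origin at the centre of its underside.
- beaker: Bystander, to be left alone: small glass beaker, 68 mm across, 75 mm tall. Origin at the centre of its underside.
- petri: Bystander, to be left alone: two stacked petri dishes, 90 mm across, 31 mm tall. Origin at the centre of its underside.
- tip_box: Bystander, to be left alone: pipette-tip box, 120 x 82 x 67 mm. Origin at the centre of its underside.
- timer: Bystander, to be left alone: white bench timer, 62 x 62 x 19 mm. Origin at the centre of its underside.
Things that resemble listed ones, but are neither listed nor needed, are in the scene too. Leave any green or orange look-alike of the block alone. What is shaped like the lid but blue is not meant.

How it is judged (in metres and radians):
On the way, in this order (a step that is already met when the one before it is completed fails the run):
1. the block is fully down in the well and let go (horizontal distance between block and well below 0.004 m and z of block in the frame of well below -0.0275 m and angle between the x axis of block and the x axis of heater, either way round below 0.08 rad and contact force between the fingers and block below 0.1 N), for 0.2 s.
2. the lid is down on the deck with both clips snapped over its rim (horizontal distance between lid and well below 0.0045 m and z of lid in the frame of well below 0.0025 m and value of joint each of clip_front, clip_rear below 0.03 rad), for 0.2 s.
At the end, for the whole second after the job is handed in: Block in the well: 4 mm of centre, 0.08 rad, foot 27.5 mm or more below the deck. Lid level (0.05 rad), within 4.5 mm of centre, under 2.5 mm off the deck, both clips back under 0.03 rad over its rim. Fingers press on the lid (over 3 N) and it bears on the heater with over 5 N, weight included (all of step 2 and horizontal distance between block and well below 0.004 m and z of block in the frame of well below -0.0275 m and angle between the x axis of block and the x axis of heater, either way round below 0.08 rad and angle between lid's own z axis and vertical below 0.05 rad and contact force between the fingers and lid above 3 N and contact force between lid and heater above 5 N and linear speed of lid below 0.02 m/s); the arm keeps its last pose, push and grip.
It fails at once if the block is dropped or slammed into the well (horizontal distance between block and well below 0.01 m and z of block in the frame of well below 0.005 m and linear speed of block above 0.5 m/s).
It fails at once if the spare block is moved by more than 20 mm (distance of spare from where it was at the start of the episode above 0.02 m).
It fails at once if another thing on the bench is shifted by more than 30 mm (distance of any of reagent, wash_bottle, beaker, petri, tip_box, timer from where it was at the start of the episode above 0.03 m).
It also fails if it takes over 69 s, if anything falls off the work surface, if the arm or the gripper's body presses on something with over 40 N, if the wrist force passes 120 N, or if a joint passes its speed limit or range.

### The arm

A 6-joint arm with a two-finger parallel gripper is mounted at the origin on the work surface. World frame = base frame: x ahead of the robot, y to its left, z up, the work surface at z = 0. Lengths are in mm, angles in rad, forces in N, time in s.
With the tool pointing down it reaches from about 275 to 750 mm from the base axis. Payload 10.2 kg.
Tool frame: the origin (TCP) lies at the very end of the fingers, on their centre line; the grasp point (between the pads) lies 19 mm behind it; z points along the fingers, y is the line along which they close (so a half turn about z gives the same grasp; the last joint's range is limited). The gripper opens to 85 mm and grips with 20 to 120 N. Pads are 22 mm wide; open, the fingers measure 114 mm over their backs; the gripper's body (76 mm by 85 mm) begins 54 mm behind the grasp point. The pads swing forward as they close: fully open they stand 13 mm farther back than shut.
Start: joints at [0.896, 0.313, 1.498, -0, 1.331, -0.223], TCP at [229.22, 472.323, 231.294] pointing down, gripper open.
Joint ranges: [-2.94, 2.94], [-0.97, 2.17], [0.19, 2.56], [-1.23, 4.37], [0.02, 3.11], [-2.88, 2.88]. Speed limits (rad/s): [2.39, 2.39, 3.01, 3.14, 3.14, 3.14].

### API

Orientations are given as a unit quaternion [w, x, y, z].
In Python, from rig import ctrl gives the robot as it stands.
- The arm moves only by the shell command python3 -m inch 'ROWS' [OPENING] [FORCE]. ROWS is text: rows parted by semicolons, each of 6 numbers parted by spaces: the shift along the tool's x, y, z in mm, then the turn, a rotation vector about the tool's x, y, z in units of 6 degrees (1.0 is 6 degrees). A call has exactly 10 rows; each row shifts and turns the commanded pose from where the row before left it, along the tool's axes as they then stand; what a row does not reach is not made up. A row lasts 1/12 s, in which the tool goes at most 41.7 mm and 7.16 degrees, less where a joint would pass 70% of its speed; a pose out of reach is approached as far as the arm can. A call with a gripper value outside its range is refused whole. OPENING is the opening, from 0 (shut) to 1 (fully open), set as the call begins (- or left out, the last holds). The fingers move at their own pace and stop on an object; FORCE is the grip in N (left out, the last holds). Time passes only in rows, so rows that do not move let the fingers close, or fill a call up. It gives the time, the measured TCP pose, the force, the opening and the grip force at its end, in the units of the state.
- ctrl.sense(): the state, without advancing time (a new reading comes with each control period).
- ctrl.capture(name): name is "scene" or "top"; returns a dict with "image" (384x512x3 uint8, red, green, blue), "intrinsics" (3x3 intrinsics, pixels), "rvec" (rotation vector, rad) and "tvec" (3), from world to camera coordinates, as OpenCV has them. Camera axes: x right, y down, z forward; pixel columns grow to the right and rows downward; lengths in mm; the calibration is good to about 2 mm. A picture is of the moment at which its call begins. There is no depth.
- ctrl.finish_job(): hands the job in; it is judged then, once.
The state is a dict: "time_s": time; "joints": joint angles; "dq": joint speeds; "tau": joint torques, N m; "eef_pos": TCP position; "ee_rot": TCP orientation; "force": force on the tool from outside, world axes, zero at the start; "wrist_torque": the same for the moment, N m; "grip_width": opening from 0.0 (shut) to 1.0 (fully open); "grip_force": force on a finger pad.
Only numpy, scipy, OpenCV 4.12 (cv2) and the standard library are available. Lean on these libraries where they do the work, as an engineer would, in place of code of your own. Each camera call takes 0.05 s, during which the arm holds its last target. There are 200 camera calls.

## Working session

There is one attempt and no reset: what is moved stays moved. The work goes in short steps, Python scripts to look and compute and a shell command to move; the robot and the scene stay as the last step left them, time stands still between calls to the robot, and variables do not carry over. Pictures are saved under pics/ and viewed, at most 10 in all, crops included, and the job is handed in when it is done.

```bash
ls; mkdir -p pics; cat > h.py <<'E'
import numpy as np,cv2
from rig import ctrl
def cap(n,f=None):
    c=ctrl.capture(n)
    if f: cv2.imwrite(f,c["image"][:,:,::-1])
    return c
def ray(c,uv,z):
    """pixel -> world point at height z"""
    R,_=cv2.Rodrigues(np.array(c["rvec"],float));t=np.array(c["tvec"],float).ravel()
    d=R.T@np.linalg.inv(c["intrinsics"])@np.array([uv[0],uv[1],1.]);o=-R.T@t
    return o+d*(z-o[2])/d[2]
def proj(c,P):
    return cv2.projectPoints(np.array(P,float).reshape(-1,1,3),np.array(c["rvec"],float),np.array(c["tvec"],float),np.array(c["intrinsics"],float),None)[0].reshape(-1,2)
E
python3 - <<'E'
from h import *
a=cap("scene");b=cap("top")
cv2.imwrite("pics/a.png",np.vstack([cv2.resize(a["image"],(400,300)),cv2.resize(b["image"],(400,300))])[:,:,::-1])
cv2.imwrite("pics/top.png",cv2.resize(b["image"],(800,600),interpolation=cv2.INTER_CUBIC)[:,:,::-1])
cv2.imwrite("pics/scene.png",cv2.resize(a["image"],(800,600),interpolation=cv2.INTER_CUBIC)[:,:,::-1])
for c in(a,b):
  R=cv2.Rodrigues(np.array(c["rvec"],float))[0];print(-R.T@np.array(c["tvec"]).ravel(),R[2],c["intrinsics"][0])
print(ctrl.sense())
E
```

```text
pics
[1632.8478618   20.1293192 1097.0490894] [-0.73408667 -0.01899623 -0.67879003] [496.43441392   0.         263.39722536]
[ 291.25017148   -3.41532514 1201.43997116] [ 0.21182626 -0.00503019 -0.97729439] [370.69160019   0.         261.36000857]
{'time_s': 0.1, 'joints': array([ 8.95631013e-01,  3.13389392e-01,  1.49834723e+00, -6.62470056e-06,
        1.33098817e+00, -2.23413704e-01]), 'dq': array([-0.00115201, -0.00294357, -0.00128495,  0.00012702,  0.00156779,
        0.00093891]), 'tau': array([ 1.14821421e-03, -4.12908590e+01, -2.60140514e+01, -2.32979910e-04,
        3.10493415e-03,  1.07392009e-05]), 'eef_pos': array([229.06115644, 472.14700536, 230.79990516]), 'ee_rot': array([-2.42961816e-04,  2.23959201e-01,  9.74598356e-01, -5.11290093e-04]), 'force': array([-0.37388746,  0.34146791,  0.17432422]), 'wrist_torque': array([-0.00954129, -0.0459223 , -0.03333328]), 'grip_force': 0.0, 'grip_width': 0.9970588424350801}
```

View pics/top.png

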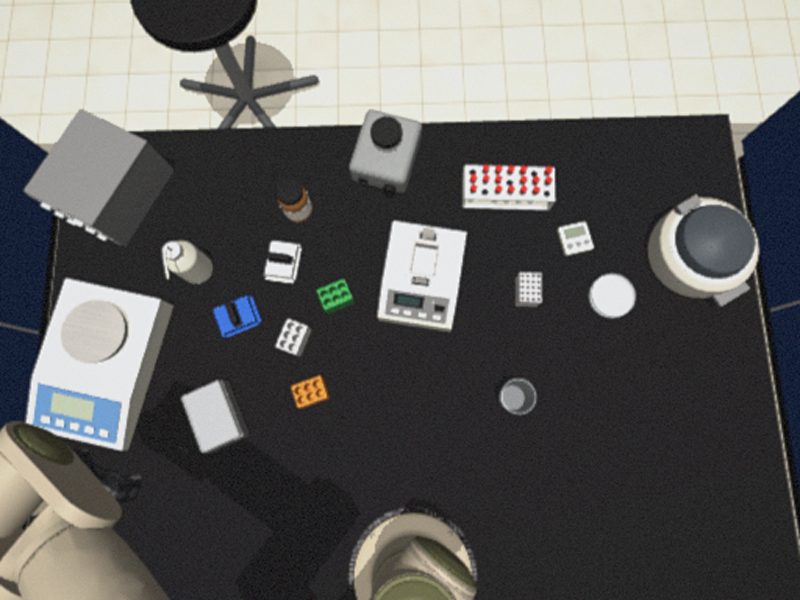

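View pics/scene.png

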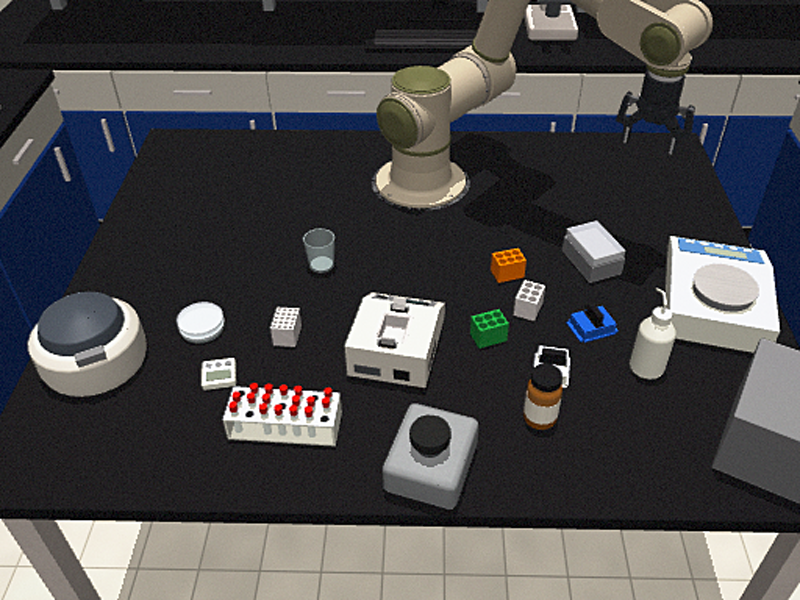

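Block candidates in the top view, 800x600: the plain six-hole block at (292,337), the spare with many holes at (529,289), green at (335,294) and orange at (310,391). Lid candidates: white at (283,262) and blue at (237,316). I choose the plain six-hole block and the white lid. Next I'll check that choice in close crops.

```bash
python3 - <<'E'
from h import *
b=cap("top");a=cap("scene")
cv2.imwrite("pics/tc.png",cv2.resize(b["image"][135:243,160:304],(800,600),interpolation=cv2.INTER_CUBIC)[:,:,::-1])
cv2.imwrite("pics/sc.png",cv2.resize(a["image"][150:258,215:359+24][:,:168],(800,514),interpolation=cv2.INTER_CUBIC)[:,:,::-1])
E
```

```text
(no output)
```

View pics/tc.png

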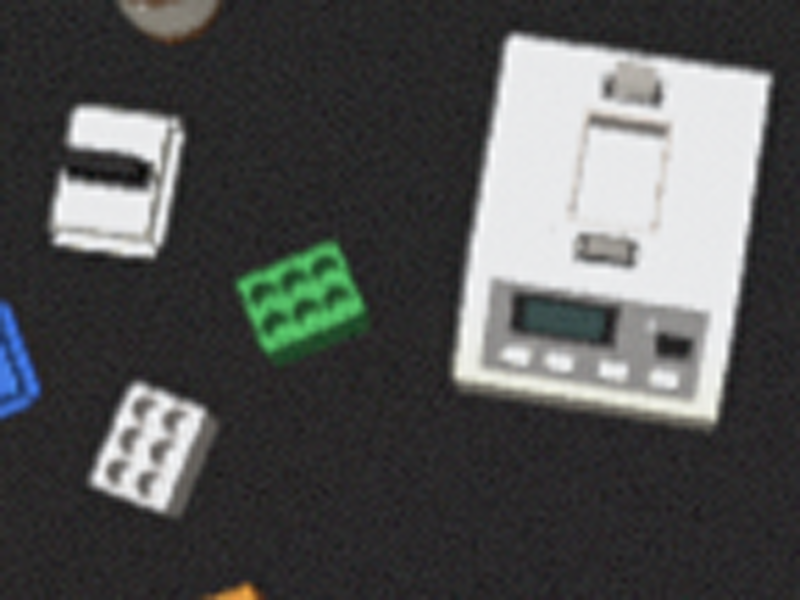

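View pics/sc.png

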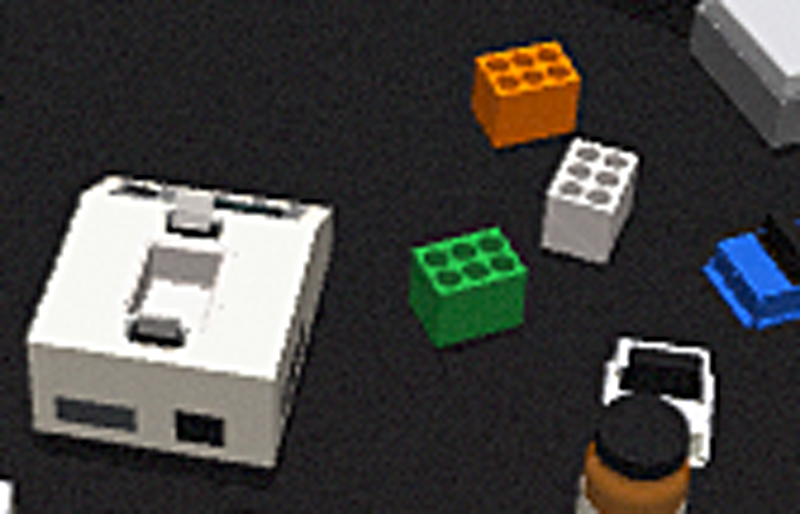

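The crops confirm the choice. In the top crop, the plain six-hole block's top is centred near (150,447), the white lid near (115,180) with its handle at (107,167), and the heater's well at (622,171). Next I'll fit the poses from both views and overlay them.

```bash
cat > fit.py <<'E'
from h import *
from scipy.optimize import least_squares
b=cap("top");a=cap("scene")
T=lambda p:np.array(p)/5.5556+[160,135]-.4
S=lambda p:np.array(p)/4.762+[215,150]-.4
def w(q,P):
    P=np.array(P,float);c,s=np.cos(q[2]),np.sin(q[2])
    return np.c_[q[0]+c*P[:,0]-s*P[:,1],q[1]+s*P[:,0]+c*P[:,1],P[:,2]]
def fit(q0,Pt,It,Ps,Is):
    f=lambda q:np.r_[(proj(b,w(q,Pt))-T(It)).ravel(),(proj(a,w(q,Ps))-S(Is)).ravel() if len(Ps) else []]
    r=least_squares(f,q0,x_scale=[10,10,.1],loss="soft_l1");print(r.x.round(3),"rms px",np.sqrt((r.fun**2).mean()).round(2),r.fun.round(1).tolist());return r.x
def rect(lx,ly,z,cx=0):return [[cx+lx/2,ly/2,z],[cx+lx/2,-ly/2,z],[cx-lx/2,-ly/2,z],[cx-lx/2,ly/2,z]]
x0=ray(b,T([150,447]),48);print("block",x0)
B=fit([x0[0],x0[1],-.3],rect(60,44,48),[[137,381],[210,408],[165,513],[90,486]],[[dx,dy,48] for dx in(-18,0,18) for dy in(-9.5,9.5)],[[588,154],[616,160],[578,171],[608,178],[570,188],[600,197]])
x0=ray(b,T([622,171]),85);print("well",x0)
H=fit([x0[0],x0[1],-.1],rect(64,48,85)+[[68,75,85],[68,-75,85]],[[587,113],[671,122],[659,231],[573,219],[508,34],[773,73]],[[68,-75,85],[68,75,85],[-32,-24,85],[-32,24,85]],[[28,345],[275,378],[152,243],[226,253]])
x0=ray(b,T([107,167]),51);print("lid",x0)
L=fit([x0[0],x0[1],-.1],rect(71,56,25)[:1]+[[7,23,51],[7,-23,51]],[[73,106],[66,150],[150,162]],[[7,-23,51],[7,23,51]],[[622,370],[703,378]])
np.save("poses.npy",[B,H,L])
E
cat > ov.py <<'E'
from fit import *
def draw(im,c,sets,off,sc):
    for q,P in sets:
        p=((proj(c,w(q,P))-off+.4)*sc).astype(np.int32);cv2.polylines(im,[p.reshape(-1,1,2)],True,(0,0,255),1)
sets=[(B,rect(60,44,48)),(B,rect(60,44,0)),(H,rect(62,46,85)),(H,rect(133,150,85,1.5)),(L,rect(71,56,25)),(L,rect(86,66,2)),(L,rect(14,46,51))]
i=cv2.resize(b["image"][135:243,160:304],(800,600),interpolation=cv2.INTER_CUBIC)[:,:,::-1].copy();draw(i,b,sets,np.array([160,135]),5.5556)
j=cv2.resize(a["image"][150:258,215:383],(800,514),interpolation=cv2.INTER_CUBIC)[:,:,::-1].copy();draw(j,a,sets,np.array([215,150]),4.762)
cv2.imwrite("pics/ov.png",np.vstack([cv2.resize(i[:,:],(460,345)),cv2.resize(j,(460,255))[:255]]))
cv2.imwrite("pics/ovt.png",i);cv2.imwrite("pics/ovs.png",j)
E
python3 ov.py
```

```text
block [462.54410434 227.69462727  48.        ]
[ 4.64050e+02  2.28581e+02 -3.96000e-01] rms px 0.48 [-0.6, 0.1, -0.9, 0.2, -0.3, -0.9, 0.3, -1.1, -0.2, -0.2, -0.4, 0.1, 0.1, -0.3, -0.4, -0.2, 0.0, -0.4, -0.4, -0.6]
well [604.98683972 -43.31374703  85.        ]
[ 6.06601e+02 -4.24390e+01 -1.80000e-01] rms px 0.57 [-0.1, -0.8, -0.1, -0.3, -0.8, -0.4, -0.6, -0.4, -0.2, 0.4, -0.9, -0.0, -0.5, -0.8, -0.3, -0.1, -1.0, -0.8, -0.6, -0.7]
lid [626.58299952 253.80988485  51.        ]
[ 6.33622e+02  2.55185e+02 -9.70000e-02] rms px 1.39 [0.3, 0.3, 0.1, -1.6, -0.8, -2.8, 0.4, -1.8, -0.6, -2.1]
```

View pics/ovt.png

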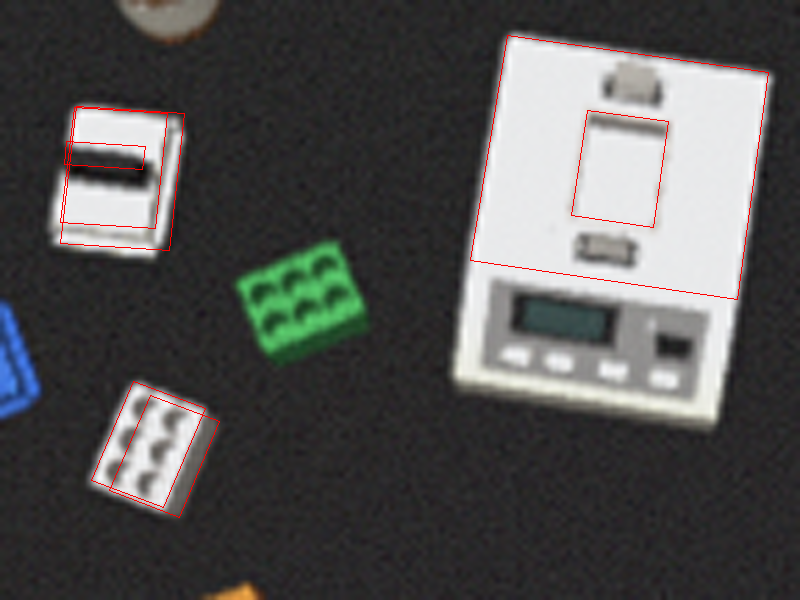

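The block and well overlays fit. The lid overlay is off because I used the wrong points, so I'll refit it on its rim and add a move helper.

```bash
cat > go.py <<'E'
import sys,numpy as np
from scipy.spatial.transform import Rotation as Ro
from rig import ctrl
# usage: go.py x y z yaw_deg(of tool y in world, mod 180)
s=ctrl.sense();q=s["ee_rot"];R=Ro.from_quat([q[1],q[2],q[3],q[0]]).as_matrix()
y=np.degrees(np.arctan2(R[1,1],R[0,1]))
print("t",round(s["time_s"],2),"tcp",s["eef_pos"].round(1),"F",s["force"].round(1),"yaw",round(y,2),"tilt",(R[:2,2]*57.3).round(2),"grip",round(s["grip_width"],3),round(s["grip_force"],1),"j6",s["joints"][5].round(2))
if len(sys.argv)>3:
    d=np.array(list(map(float,sys.argv[1:4])))-s["eef_pos"]
    print("tool shift mm",(R.T@d).round(1),"norm",np.linalg.norm(d).round(1))
if len(sys.argv)>4:
    t=(float(sys.argv[4])-y+90)%180-90
    print("turn about tool z, units",round(-t/6,3))
E
python3 - <<'E'
from fit import *
L=fit([630,253,-.17],[[43,-33,2],[-43,-33,2],[-43,33,2]],[[184,117],[157,259],[51,243]],[],[])
print(T([[0,0]]), (proj(b,w(L,rect(14,46,51)+rect(71,56,25)))-[160,135]+.4)*5.5556)
np.save("poses.npy",[B,H,L])
E
python3 go.py 464 228.6 150 67.3
```

```text
block [462.54410434 227.69462727  48.        ]
[ 4.64050e+02  2.28581e+02 -3.96000e-01] rms px 0.48 [-0.6, 0.1, -0.9, 0.2, -0.3, -0.9, 0.3, -1.1, -0.2, -0.2, -0.4, 0.1, 0.1, -0.3, -0.4, -0.2, 0.0, -0.4, -0.4, -0.6]
well [604.98683972 -43.31374703  85.        ]
[ 6.06601e+02 -4.24390e+01 -1.80000e-01] rms px 0.57 [-0.1, -0.8, -0.1, -0.3, -0.8, -0.4, -0.6, -0.4, -0.2, 0.4, -0.9, -0.0, -0.5, -0.8, -0.3, -0.1, -1.0, -0.8, -0.6, -0.7]
lid [626.58299952 253.80988485  51.        ]
[ 6.33622e+02  2.55185e+02 -9.70000e-02] rms px 1.39 [0.3, 0.3, 0.1, -1.6, -0.8, -2.8, 0.4, -1.8, -0.6, -2.1]
[ 6.31948e+02  2.58495e+02 -1.66000e-01] rms px 0.32 [-0.1, 0.6, 0.3, -0.4, -0.2, -0.1]
[[159.6 134.6]] [[ 62.3077954  141.78308089]
 [140.22860347 151.91798686]
 [135.95307919 174.96740774]
 [ 57.845636   164.78095192]
 [ 73.37123898 107.66078941]
 [165.83186999 119.63815817]
 [144.80824788 234.27589877]
 [ 51.2424573  221.99294707]]
t 0.4 tcp [229.2 472.3 231.2] F [ 0.1 -0.1  0.1] yaw 64.11 tilt [-0.01 -0.01] grip 1.0 0.0 j6 -0.22
tool shift mm [-317.6 -116.7   81.2] norm 348.0
turn about tool z, units -0.531
```

```bash
python3 -m inch '-32 -12 8 0 0 0;-32 -12 8 0 0 0;-32 -12 8 0 0 0;-32 -12 8 0 0 0;-32 -12 8 0 0 0;-32 -12 8 0 0 0;-32 -12 8 0 0 0;-32 -12 8 0 0 0;-32 -12 8 0 0 0;-30 -9 9 0 0 -0.53' 1 30
python3 go.py 464 228.6 110 67.3
```

```text
time_s: 1.23
eef_pos: [465.4, 226.5, 150.1]
ee_rot: [0.0, 0.197, 0.98, 0.0]
force: [0.1, 0.7, 0.4]
grip_width: 0.998
grip_force: 0.0
t 1.23 tcp [465.4 226.5 150.1] F [0.1 0.7 0.4] yaw 67.25 tilt [0.03 0.  ] grip 0.998 0.0 j6 -0.95
tool shift mm [ 2.1  1.4 40.1] norm 40.2
turn about tool z, units -0.008
```

```bash
python3 -m inch '2 1.4 14 0 0 0;0 0 14 0 0 0;0 0 14 0 0 0;0 0 14 0 0 0;0 0 14 0 0 0;0 0 14 0 0 0;0 0 14 0 0 0;0 0 12 0 0 0;0 0 11 0 0 0;0 0 0 0 0 0'
python3 -m inch '0 0 0 0 0 0;0 0 0 0 0 0;0 0 0 0 0 0;0 0 0 0 0 0;0 0 0 0 0 0;0 0 0 0 0 0;0 0 0 0 0 0;0 0 0 0 0 0;0 0 0 0 0 0;0 0 0 0 0 0' 0.3 35
python3 go.py 464 228.6 29 67.3
```

```text
time_s: 2.07
eef_pos: [461.9, 230.0, 27.5]
ee_rot: [-0.002, 0.197, 0.98, -0.001]
force: [0.1, -0.5, -0.3]
grip_width: 1.001
grip_force: 0.0
time_s: 2.9
eef_pos: [463.4, 230.4, 30.2]
ee_rot: [0.001, 0.197, 0.98, 0.0]
force: [-0.9, -0.4, 5.8]
grip_width: 0.502
grip_force: 36.7
t 2.9 tcp [463.4 230.4  30.2] F [-0.9 -0.4  5.8] yaw 67.29 tilt [0.08 0.02] grip 0.502 36.7 j6 -0.94
tool shift mm [-1.2 -1.4  1.2] norm 2.2
turn about tool z, units -0.001
```

```bash
python3 -m inch '0 0 -5 0 0 0;0 0 -15 0 0 0;0 0 -15 0 0 0;0 0 -15 0 0 0;0 0 -20 0 0 0;0 0 -20 0 0 0;0 0 -20 0 0 0;0 0 -20 0 0 0;0 0 -20 0 0 0;0 0 0 0 0 0' 0.3 45
python3 go.py 606.6 -42.4 180 79.7
```

```text
time_s: 3.73
eef_pos: [464.2, 230.7, 182.9]
ee_rot: [0.003, 0.197, 0.98, 0.001]
force: [0.9, -0.6, -1.6]
grip_width: 0.503
grip_force: 47.4
t 3.73 tcp [464.2 230.7 182.9] F [ 0.9 -0.6 -1.6] yaw 67.3 tilt [0.34 0.09] grip 0.503 47.4 j6 -0.94
tool shift mm [-236.7 -197.     3.3] norm 308.0
turn about tool z, units -2.066
```

```bash
python3 -m inch '-12 -10 0 0 0 0;-24 -20 0 0 0 0;-26 -21.5 0 0 0 0;-26 -21.5 0 0 0 0;-26 -21.5 0 0 0 0;-26 -21.5 0 0 0 0;-26 -21.5 0 0 0 0;-26 -21.5 0 0 0 0;-24 -20 0 0 0 0;-12 -10 0 0 0 0'
python3 -m inch '-9 -8 0 0 0 0;0 0 0 0 0 -0.5;0 0 0 0 0 -0.5;0 0 0 0 0 -0.5;0 0 0 0 0 -0.57;0 0 0 0 0 0;0 0 0 0 0 0;0 0 0 0 0 0;0 0 0 0 0 0;0 0 0 0 0 0'
python3 go.py 606.6 -42.4 180 79.7
python3 - <<'E'
from h import *
b=cap("top");a=cap("scene")
P=np.array([606,-42,140.]);o=[]
for c,r in((b,1),(a,1)):
    u=proj(c,P)[0].astype(int);print(u)
    x0,y0=u[0]-48,u[1]-58;print(x0,y0)
    o.append(cv2.resize(c["image"][y0:y0+108,x0:x0+76],(400,568),interpolation=cv2.INTER_CUBIC))
cv2.imwrite("pics/hold.png",np.hstack(o)[:,:,::-1])
E
```

```text
time_s: 4.57
eef_pos: [600.9, -35.3, 177.6]
ee_rot: [-0.001, 0.198, 0.98, -0.0]
force: [-1.0, -0.5, -3.1]
grip_width: 0.501
grip_force: 47.3
time_s: 5.4
eef_pos: [605.5, -42.8, 179.2]
ee_rot: [-0.0, 0.09, 0.996, 0.0]
force: [-0.1, 0.0, -1.9]
grip_width: 0.5
grip_force: 47.3
t 5.4 tcp [605.5 -42.8 179.2] F [-0.1  0.  -1.9] yaw 79.68 tilt [-0.01  0.  ] grip 0.5 47.3 j6 -1.65
tool shift mm [-1.   0.6 -0.8] norm 1.4
turn about tool z, units -0.004
[271 160]
223 102
[250 194]
202 136
```

View pics/hold.png

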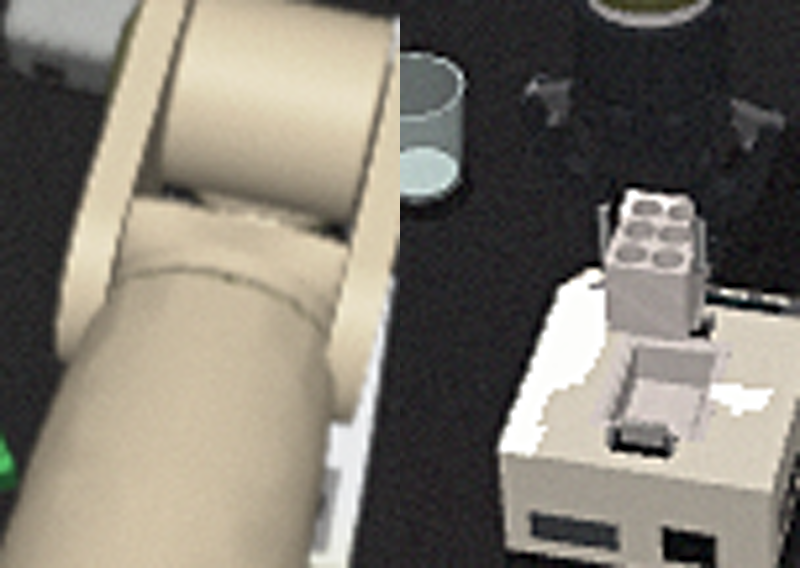

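The top view is hidden by the arm. The scene view shows the block upright in the fingers, with its rear face from (608,263) to (697,340) in the composite, above the well whose far corners are (634,344) and (718,351). I'll fit the block's offset in the hand.

```bash
python3 - <<'E'
from h import *
from scipy.optimize import least_squares
a=cap("scene");B,H,L=np.load("poses.npy")
S=lambda p:(np.array(p,float)-[400,0]+.5)/5.2632-.5+[202,136]
loc=np.array([[30,-22,0],[30,22,0],[30,-22,48],[30,22,48],[-30,-22,48],[-30,22,48]]+[[x,y,48] for x in(-18,0,18) for y in(-9.5,9.5)],float)
I=S([[608,330],[697,340],[608,263],[697,276],[628,188],[692,195],[645,208],[682,211],[640,230],[675,233],[631,254],[668,258]])
W=np.array([[-32,-24,0],[-32,24,0],[32,24,0]]);IW=S([[632,343],[720,350],[700,437]])
def w(q,P):
    c,s=np.cos(q[3]),np.sin(q[3]);return np.c_[q[0]+c*P[:,0]-s*P[:,1],q[1]+s*P[:,0]+c*P[:,1],q[2]+P[:,2]]
f=lambda q:(proj(a,w(q,loc))-I).ravel()
r=least_squares(f,[606,-42,150,-.18],x_scale=[10,10,10,.1],loss="soft_l1");print(r.x.round(2),r.fun.round(1).tolist())
g=lambda q:(proj(a,w([q[0],q[1],150.,-.18],loc))-I).ravel()
r=least_squares(g,[606,-42],loss="soft_l1");print("z=150 fixed",r.x.round(2))
h=lambda q:(proj(a,w([q[0],q[1],85,-.18],W))-IW).ravel()
r=least_squares(h,[606,-42],loss="soft_l1");print("well by scene",r.x.round(2),r.fun.round(1).tolist())
E
```

```text
[ 6.0507e+02 -4.1670e+01  1.4712e+02 -1.0000e-01] [0.4, 0.6, -0.8, 0.0, -0.2, 0.5, -1.0, -0.7, -0.6, 0.5, 2.8, 0.4, -0.0, -0.1, -0.3, -0.2, -0.1, -0.1, 0.1, -0.1, 0.7, -0.3, 0.5, -0.5]
z=150 fixed [608.39 -41.23]
well by scene [610.18 -39.53] [0.8, -0.1, -0.0, 0.7, -0.7, -0.5]
```

```bash
python3 go.py 607.5 -40.9 121.5 79.7; python3 -m inch '-1.5 2 6 0 0 0;0 0 6 0 0 0;0 0 6 0 0 0;0 0 6 0 0 0;0 0 6 0 0 0;0 0 7 0 0 0;0 0 7 0 0 0;0 0 7 0 0 0;0 0 6 0 0 0;0 0 0 0 0 0'
python3 go.py 607.5 -40.9 121.5 79.7
python3 - <<'E'
from h import *
o=0
for i in range(4): a=cap("scene"); o=o+a["image"].astype(float)/4
o=o[160:250,205:325]
cv2.imwrite("pics/near.png",cv2.resize(o,(800,600),interpolation=cv2.INTER_CUBIC)[:,:,::-1])
E
```

```text
t 5.55 tcp [605.5 -42.9 179.3] F [ 0.2  0.1 -2.2] yaw 79.7 tilt [-0.  0.] grip 0.502 47.3 j6 -1.65
tool shift mm [-1.6  2.3 57.8] norm 57.8
turn about tool z, units -0.0
time_s: 6.38
eef_pos: [606.7, -41.1, 120.7]
ee_rot: [-0.001, 0.09, 0.996, 0.0]
force: [0.0, -0.3, -1.9]
grip_width: 0.503
grip_force: 47.3
t 6.38 tcp [606.7 -41.1 120.7] F [ 0.  -0.3 -1.9] yaw 79.71 tilt [-0.13  0.03] grip 0.503 47.3 j6 -1.65
tool shift mm [-0.7  0.3 -0.8] norm 1.1
turn about tool z, units 0.002[ WARN:0@2.072] global loadsave.cpp:1063 imwrite_ Unsupported depth image for selected encoder is fallbacked to CV_8U.
```

View pics/near.png

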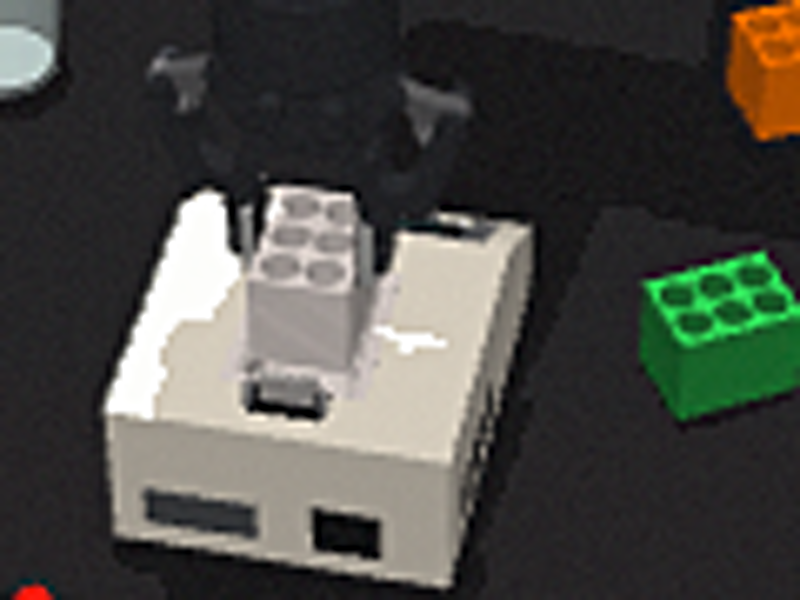

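The block hangs just above the well. Its rear face runs from (247,285) to (355,370), and the bevel shows to its right and in front near (365,395). It looks centred in y, so I'll quantify x within this one image.

```bash
python3 - <<'E'
from h import *
from scipy.optimize import least_squares
a=cap("scene")
S=lambda p:(np.array(p,float)+.5)/6.6667-.5+[205,160]
def w(q,P):
    P=np.array(P,float);c,s=np.cos(q[2]),np.sin(q[2]);return np.c_[q[0]+c*P[:,0]-s*P[:,1],q[1]+s*P[:,0]+c*P[:,1],P[:,2]]
def fit(n,P,I,q0):
    r=least_squares(lambda q:(proj(a,w(q,P))-S(I)).ravel(),q0,x_scale=[10,10,.1],loss="soft_l1",f_scale=.5);print(n,r.x.round(2),r.fun.round(1).tolist());return r.x
h=fit("heater",[[68,-75,85],[68,75,85],[68,-75,0],[68,75,0]],[[107,412],[453,464],[116,541],[447,588]],[606,-42,-.18])
for z in(89.7,91.7):
    k=fit("block",[[30,-22,z],[30,22,z],[30,-22,z+48],[30,22,z+48],[-30,-22,z+48],[-30,22,z+48]]+[[x,y,z+48] for x in(-18,0,18) for y in(-9.5,9.5)],[[247,355],[354,372],[248,280],[356,292],[268,186],[354,192],[302,206],[345,210],[292,237],[333,241],[280,267],[325,272]],[606,-42,-.18])
    d=(h-k)[:2];c,s=np.cos(-.18),np.sin(-.18);print("move heater-x,y:",c*d[0]+s*d[1],-s*d[0]+c*d[1])
for q in(h,):
  print("pred well outer",((proj(a,w(q,[[34,26,85],[34,-26,85],[-34,26,85],[-34,-26,85]]))+.5-[205,160])*6.6667).round(0).tolist())
E
```

```text
heater [ 6.0536e+02 -4.1720e+01 -1.8000e-01] [-0.4, -0.4, -0.2, -0.6, 0.1, 0.3, 0.5, 0.9]
block [ 6.0706e+02 -4.0960e+01 -1.2000e-01] [0.7, 1.1, -0.1, -0.0, -0.0, 0.2, -0.6, -0.2, 0.5, -0.0, 2.7, 0.5, -1.0, 0.2, -0.8, 0.2, -0.5, -0.2, 0.0, -0.2, 0.3, -0.4, 0.2, -0.5]
move heater-x,y: -1.5337356555711972 -1.0425874461423636
block [ 6.0917e+02 -4.0840e+01 -1.2000e-01] [0.7, 1.1, -0.1, 0.0, -0.0, 0.2, -0.6, -0.1, 0.5, -0.0, 2.8, 0.4, -1.0, 0.2, -0.8, 0.2, -0.5, -0.2, 0.0, -0.2, 0.3, -0.4, 0.2, -0.5]
move heater-x,y: -3.592796656540946 -1.5456845190701642
pred well outer [[355.0, 387.0], [236.0, 370.0], [387.0, 279.0], [272.0, 263.0]]
```

```bash
python3 -m inch '0 0 1 0 0 0;0 0 1 0 0 0;0 0 1 0 0 0;0 0 1 0 0 0;0 0 1 0 0 0;0 0 1 0 0 0;0 0 1 0 0 0;0 0 1 0 0 0;0 0 0 0 0 0;0 0 0 0 0 0'
python3 go.py 607.5 -40.9 121.5 79.7
```

```text
time_s: 7.47
eef_pos: [607.3, -41.2, 114.2]
ee_rot: [-0.0, 0.09, 0.996, -0.0]
force: [0.2, -0.2, -1.5]
grip_width: 0.501
grip_force: 47.3
t 7.47 tcp [607.3 -41.2 114.2] F [ 0.2 -0.2 -1.5] yaw 79.71 tilt [-0.01  0.  ] grip 0.501 47.3 j6 -1.65
tool shift mm [-0.1  0.4 -7.3] norm 7.3
turn about tool z, units 0.002
```

```bash
python3 -m inch '0 0 1 0 0 0;0 0 1 0 0 0;0 0 1 0 0 0;0 0 1 0 0 0;0 0 0 0 0 0;0 0 0 0 0 0;0 0 0 0 0 0;0 0 0 0 0 0;0 0 0 0 0 0;0 0 0 0 0 0'
python3 go.py; python3 -c "from rig import ctrl;print(ctrl.sense()['wrist_torque'])"
```

```text
time_s: 8.3
eef_pos: [607.5, -41.3, 112.7]
ee_rot: [0.001, 0.09, 0.996, -0.0]
force: [-8.8, 1.9, 15.3]
grip_width: 0.5
grip_force: 49.4
t 8.3 tcp [607.5 -41.3 112.7] F [-8.8  1.9 15.3] yaw 79.73 tilt [ 0.09 -0.04] grip 0.5 49.4 j6 -1.65
[ 0.21474328  1.23839909 -0.03271475]
```

Contact is on the bevel and the well pushes the block toward -x, so I'll shift toward -x, which is tool +x.

```bash
python3 -m inch '0.5 0 -1 0 0 0;0.5 0 0 0 0 0;0.5 0 0 0 0 0;0.5 0 0 0 0 0;0 0 0.5 0 0 0;0 0 0.5 0 0 0;0 0 0 0 0 0;0 0 0 0 0 0;0 0 0 0 0 0;0 0 0 0 0 0'
python3 go.py
```

```text
time_s: 9.13
eef_pos: [605.0, -41.3, 109.6]
ee_rot: [-0.001, 0.09, 0.996, -0.0]
force: [0.2, -6.1, -1.6]
grip_width: 0.503
grip_force: 47.3
t 9.13 tcp [605.  -41.3 109.6] F [ 0.2 -6.1 -1.6] yaw 79.7 tilt [-0.08 -0.03] grip 0.503 47.3 j6 -1.65
```

```bash
python3 -m inch '0 -0.4 0 0 0 0;0 -0.4 0 0 0 0;0 0 1 0 0 0;0 0 1 0 0 0;0 0 1 0 0 0;0 0 1 0 0 0;0 0 1 0 0 0;0 0 0 0 0 0;0 0 0 0 0 0;0 0 0 0 0 0'
python3 go.py
```

```text
time_s: 9.97
eef_pos: [605.2, -41.6, 105.1]
ee_rot: [-0.0, 0.09, 0.996, 0.0]
force: [-0.1, -2.6, -3.3]
grip_width: 0.505
grip_force: 47.2
t 9.97 tcp [605.2 -41.6 105.1] F [-0.1 -2.6 -3.3] yaw 79.71 tilt [-0.01  0.01] grip 0.505 47.2 j6 -1.65
```

```bash
python3 -m inch '0 -0.3 1.5 0 0 0;0 0 1.5 0 0 0;0 0 1.5 0 0 0;0 0 1.5 0 0 0;0 0 1.5 0 0 0;0 0 1.5 0 0 0;0 0 1.5 0 0 0;0 0 1.5 0 0 0;0 0 0 0 0 0;0 0 0 0 0 0'
python3 go.py
python3 -m inch '0 0 1 0 0 0;0 0 1 0 0 0;0 0 1 0 0 0;0 0 1 0 0 0;0 0 1 0 0 0;0 0 0.5 0 0 0;0 0 0.5 0 0 0;0 0 0 0 0 0;0 0 0 0 0 0;0 0 0 0 0 0'
python3 go.py
```

```text
time_s: 10.8
eef_pos: [605.2, -41.9, 93.2]
ee_rot: [-0.0, 0.09, 0.996, 0.0]
force: [0.1, 0.5, -2.4]
grip_width: 0.505
grip_force: 47.3
t 10.8 tcp [605.2 -41.9  93.2] F [ 0.1  0.5 -2.4] yaw 79.72 tilt [-0.01  0.  ] grip 0.505 47.3 j6 -1.65
time_s: 11.63
eef_pos: [605.2, -41.9, 87.3]
ee_rot: [0.0, 0.09, 0.996, -0.0]
force: [-0.1, 0.2, -1.5]
grip_width: 0.507
grip_force: 47.3
t 11.63 tcp [605.2 -41.9  87.3] F [-0.1  0.2 -1.5] yaw 79.71 tilt [ 0. -0.] grip 0.507 47.3 j6 -1.65
```

```bash
python3 -m inch '0 0 0.5 0 0 0;0 0 0.5 0 0 0;0 0 0.5 0 0 0;0 0 0.5 0 0 0;0 0 0.5 0 0 0;0 0 0.5 0 0 0;0 0 0 0 0 0;0 0 0 0 0 0;0 0 0 0 0 0;0 0 0 0 0 0'
python3 go.py
```

```text
time_s: 12.47
eef_pos: [605.2, -42.0, 85.3]
ee_rot: [0.0, 0.09, 0.996, -0.0]
force: [-3.8, 0.8, 5.4]
grip_width: 0.503
grip_force: 48.3
t 12.47 tcp [605.2 -42.   85.3] F [-3.8  0.8  5.4] yaw 79.72 tilt [ 0.02 -0.01] grip 0.503 48.3 j6 -1.65
```

```bash
python3 -m inch '0 0 -0.5 0 0 0;0 0 0 0 0 0;0 0 0 0 0 0;0 0 0 0 0 0;0 0 0 0 0 0;0 0 0 0 0 0;0 0 0 0 0 0;0 0 0 0 0 0;0 0 0 0 0 0;0 0 0 0 0 0' 0.75 40
python3 -m inch '0 0 -10 0 0 0;0 0 -15 0 0 0;0 0 -20 0 0 0;0 0 -20 0 0 0;0 0 -20 0 0 0;0 0 -20 0 0 0;0 0 -20 0 0 0;0 0 0 0 0 0;0 0 0 0 0 0;0 0 0 0 0 0'
python3 go.py 631.9 258.5 200 -9.5
```

```text
time_s: 13.3
eef_pos: [605.2, -42.0, 84.8]
ee_rot: [0.0, 0.09, 0.996, -0.0]
force: [-0.4, 0.4, 0.1]
grip_width: 0.75
grip_force: 0.0
time_s: 14.13
eef_pos: [604.8, -41.9, 209.2]
ee_rot: [-0.001, 0.09, 0.996, 0.0]
force: [0.6, -0.8, 0.2]
grip_width: 0.752
grip_force: 0.0
t 14.13 tcp [604.8 -41.9 209.2] F [ 0.6 -0.8  0.2] yaw 79.71 tilt [-0.06  0.01] grip 0.752 0.0 j6 -1.65
tool shift mm [ 27.  300.4   9.3] norm 301.7
turn about tool z, units 14.869
```

The block is seated and released. Before reaching, I'll look closely at the lid and the jar next to it.

```bash
python3 - <<'E'
from h import *
def avg(n): return np.mean([cap(n)["image"].astype(float) for _ in range(3)],0).astype(np.uint8)
t=avg("top")[108:188,165:215]; s=avg("scene")[212:276,330:380]
cv2.imwrite("pics/lid.png",np.hstack([cv2.resize(t,(375,600),interpolation=cv2.INTER_CUBIC),cv2.resize(s,(425,600) if 0 else (425,544),interpolation=cv2.INTER_CUBIC)[:600] if 0 else cv2.copyMakeBorder(cv2.resize(s,(425,544),interpolation=cv2.INTER_CUBIC),0,56,0,0,cv2.BORDER_CONSTANT)])[:,:,::-1])
E
```

```text
(no output)
```

View pics/lid.png

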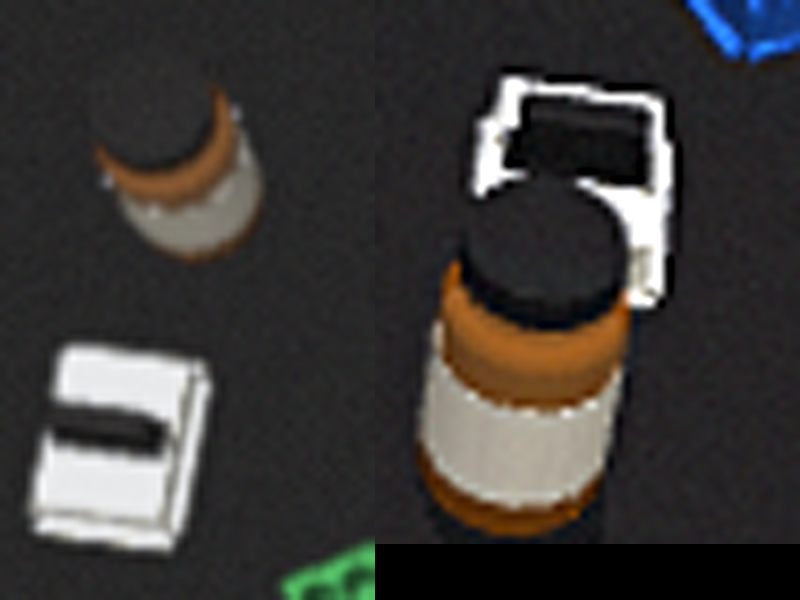

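The crop shows the lid's handle in the top view from (50,405) to (165,455), and in the scene view its far top edge from (527,97) to (648,108). The jar's base is near (195,225). I'll refit with all of these.

```bash
python3 - <<'E'
from h import *
from scipy.optimize import least_squares
b=cap("top");a=cap("scene")
T=lambda p:(np.array(p,float)+.5)/7.5-.5+[165,108]
S=lambda p:(np.array(p,float)-[375,0]+.5)/8.5-.5+[330,212]
def w(q,P):
    P=np.array(P,float);c,s=np.cos(q[2]),np.sin(q[2]);return np.c_[q[0]+c*P[:,0]-s*P[:,1],q[1]+s*P[:,0]+c*P[:,1],P[:,2]]
Pt=[[7,23,51],[7,-23,51],[-7,23,25],[-7,-23,25],[-35.5,28,25],[-35.5,-28,25],[43,-33,3],[-43,-33,1],[-43,33,1]]
It=[[50,405],[163,418],[57,442],[158,455],[38,508],[172,524],[211,370],[172,551],[32,535]]
Ps=[[-7,-23,51],[-7,23,51],[7,-23,25],[7,23,25],[43,33,1]]
Is=[[527,97],[648,108],[505,165],[640,184],[658,306]]
ft=lambda q:(proj(b,w(q,Pt))-T(It)).ravel()
fs=lambda q:(proj(a,w(q,Ps))-S(Is)).ravel()
for n,f in(("both",lambda q:np.r_[ft(q),fs(q)]),("top",ft),("scene",fs)):
    r=least_squares(f,[632,258,-.17],x_scale=[10,10,.1],loss="soft_l1",f_scale=.5);print(n,r.x.round(3),r.fun.round(1).tolist())
print("jar base centre ~",ray(b,T([197,222]),0),"cap",ray(b,T([153,108]),115))
E
python3 go.py 631.9 258.5 200 -9.5
```

```text
both [ 6.30663e+02  2.57131e+02 -1.63000e-01] [-0.0, -1.1, -1.0, -1.0, 0.2, 0.3, 0.5, 0.3, -0.4, -0.3, -1.4, -0.3, 0.2, -0.4, 1.1, 0.2, 0.3, -0.2, -1.1, -2.0, 0.6, -1.2, 0.2, -0.4, 0.2, -0.6, -0.1, 0.1]
top [ 6.29781e+02  2.57238e+02 -1.63000e-01] [-0.1, -0.8, -1.1, -0.7, 0.1, 0.6, 0.4, 0.6, -0.4, -0.1, -1.4, -0.1, 0.2, -0.2, 1.1, 0.4, 0.3, 0.1]
scene [ 6.33620e+02  2.56352e+02 -1.47000e-01] [-1.3, -1.2, 0.4, -0.6, 0.1, 0.4, 0.1, 0.1, 0.0, 0.8]
jar base centre ~ [7.37763861e+02 2.25772388e+02 2.27373675e-13] cap [745.6905137  222.56720284 115.        ]
t 14.53 tcp [605.1 -41.9 209.5] F [-0.5  0.1  0.6] yaw 79.71 tilt [-0.03  0.01] grip 0.754 0.0 j6 -1.65
tool shift mm [ 27.3 300.4   9.5] norm 301.8
turn about tool z, units 14.869
```

```bash
python3 -m inch '1.5 15 0 0 0 0;3 30 1 0 0 0;3 34 1 0 0 0;3 34 1 0 0 0;3 34 1 0 0 0;3 34 1 0 0 0;3 34 1 0 0 0;3 34 1 0 0 0;3 30 1 0 0 0;2.8 19.9 1 0 0 0' 0.45 40
python3 -m inch '0 0 0 0 0 1;0 0 0 0 0 1;0 0 0 0 0 1;0 0 0 0 0 1;0 0 0 0 0 1;0 0 0 0 0 1;0 0 0 0 0 1;0 0 0 0 0 1;0 0 0 0 0 1;0 0 0 0 0 1'
python3 -m inch '0 0 0 0 0 1;0 0 0 0 0 1;0 0 0 0 0 1;0 0 0 0 0 1;0 0 0 0 0 0.85;0 0 0 0 0 0;0 0 0 0 0 0;0 0 0 0 0 0;0 0 0 0 0 0;0 0 0 0 0 0'
python3 go.py 630.7 257.2 90 -9.4
```

```text
time_s: 15.37
eef_pos: [630.0, 261.1, 200.5]
ee_rot: [-0.0, 0.088, 0.996, 0.0]
force: [-0.3, -0.3, -0.1]
grip_width: 0.443
grip_force: 0.0
time_s: 16.2
eef_pos: [630.3, 258.1, 200.7]
ee_rot: [-0.0, 0.578, 0.816, -0.0]
force: [0.6, 0.1, 0.2]
grip_width: 0.446
grip_force: 0.0
time_s: 17.03
eef_pos: [630.7, 257.3, 200.8]
ee_rot: [-0.0, 0.762, 0.647, 0.0]
force: [-0.1, -0.7, -0.0]
grip_width: 0.448
grip_force: 0.0
t 17.03 tcp [630.7 257.3 200.8] F [-0.1 -0.7 -0. ] yaw -9.32 tilt [-0.  0.] grip 0.448 0.0 j6 0.38
tool shift mm [-1.000e-01  1.000e-01  1.108e+02] norm 110.8
turn about tool z, units 0.014
```

```bash
python3 -m inch '0 0 15 0 0 0;0 0 20 0 0 0;0 0 22 0 0 0;0 0 22 0 0 0;0 0 22 0 0 0;0 0 20 0 0 0;0 0 20 0 0 0;0 0 15 0 0 0;0 0 11 0 0 0;0 0 5 0 0 0'
python3 go.py 630.7 257.2 28.5 -9.4
python3 -m inch '0 0 0 0 0 0;0 0 0 0 0 0;0 0 0 0 0 0;0 0 0 0 0 0;0 0 0 0 0 0;0 0 0 0 0 0;0 0 0 0 0 0;0 0 0 0 0 0;0 0 0 0 0 0;0 0 0 0 0 0' 0.05 50
python3 go.py 630.7 257.2 28.5 -9.4
```

```text
time_s: 17.87
eef_pos: [630.1, 257.0, 27.2]
ee_rot: [-0.0, 0.762, 0.647, -0.001]
force: [-0.6, -0.4, 0.0]
grip_width: 0.452
grip_force: 0.0
t 17.87 tcp [630.1 257.   27.2] F [-0.6 -0.4  0. ] yaw -9.36 tilt [-0.12 -0.03] grip 0.452 0.0 j6 0.38
tool shift mm [ 0.2  0.5 -1.3] norm 1.5
turn about tool z, units 0.006
time_s: 18.7
eef_pos: [631.2, 257.3, 29.8]
ee_rot: [0.0, 0.763, 0.647, 0.001]
force: [-0.2, 0.1, 5.1]
grip_width: 0.154
grip_force: 51.9
t 18.7 tcp [631.2 257.3  29.8] F [-0.2  0.1  5.1] yaw -9.39 tilt [0.09 0.02] grip 0.154 51.9 j6 0.38
tool shift mm [-0.2 -0.5  1.3] norm 1.4
turn about tool z, units 0.002
```

```bash
python3 -m inch '0 0 -5 0 0 0;0 0 -10 0 0 0;0 0 -15 0 0 0;0 0 -20 0 0 0;0 0 -20 0 0 0;0 0 -20 0 0 0;0 0 -20 0 0 0;0 0 -20 0 0 0;0 0 -15 0 0 0;0 0 -5 0 0 0'
python3 go.py 606.4 -42.2 175 -10.3
```

```text
time_s: 19.53
eef_pos: [631.3, 257.4, 182.2]
ee_rot: [0.001, 0.763, 0.647, 0.002]
force: [0.3, -0.3, -2.2]
grip_width: 0.149
grip_force: 51.0
t 19.53 tcp [631.3 257.4 182.2] F [ 0.3 -0.3 -2.2] yaw -9.38 tilt [0.24 0.05] grip 0.149 51.0 j6 0.38
tool shift mm [-299.7   24.2    6.8] norm 300.7
turn about tool z, units 0.153
```

```bash
python3 -m inch '-15 1.2 0 0 0 0;-30 2.4 0 0 0 0;-34 2.8 0 0 0 0;-34 2.8 0 0 0 0;-34 2.8 0 0 0 0;-34 2.8 0 0 0 0;-34 2.8 0 0 0 0;-34 2.8 0 0 0 0;-30 2.4 0 0 0 0;-20.7 1.4 0 0 0 0.15'
python3 -m inch '0 0 1 0 0 0;0 0 4 0 0 0;0 0 4 0 0 0;0 0 4 0 0 0;0 0 4 0 0 0;0 0 4 0 0 0;0 0 4 0 0 0;0 0 0 0 0 0;0 0 0 0 0 0;0 0 0 0 0 0'
python3 go.py 606.4 -42.2 150 -10.3
python3 - <<'E'
from h import *
o=np.mean([cap("scene")["image"].astype(float) for _ in range(3)],0).astype(np.uint8)[150:240,205:325]
cv2.imwrite("pics/lid2.png",cv2.resize(o,(800,600),interpolation=cv2.INTER_CUBIC)[:,:,::-1])
E
```

```text
time_s: 20.37
eef_pos: [605.0, -45.1, 178.4]
ee_rot: [-0.0, 0.768, 0.64, -0.0]
force: [0.4, 0.4, -1.6]
grip_width: 0.15
grip_force: 51.0
time_s: 21.2
eef_pos: [605.8, -42.4, 154.0]
ee_rot: [0.0, 0.768, 0.641, 0.0]
force: [-0.1, -0.2, -0.6]
grip_width: 0.149
grip_force: 51.0
t 21.2 tcp [605.8 -42.4 154. ] F [-0.1 -0.2 -0.6] yaw -10.28 tilt [ 0.02 -0.  ] grip 0.149 51.0 j6 -0.08
tool shift mm [0.3 0.5 4. ] norm 4.0
turn about tool z, units 0.003
```

View pics/lid2.png

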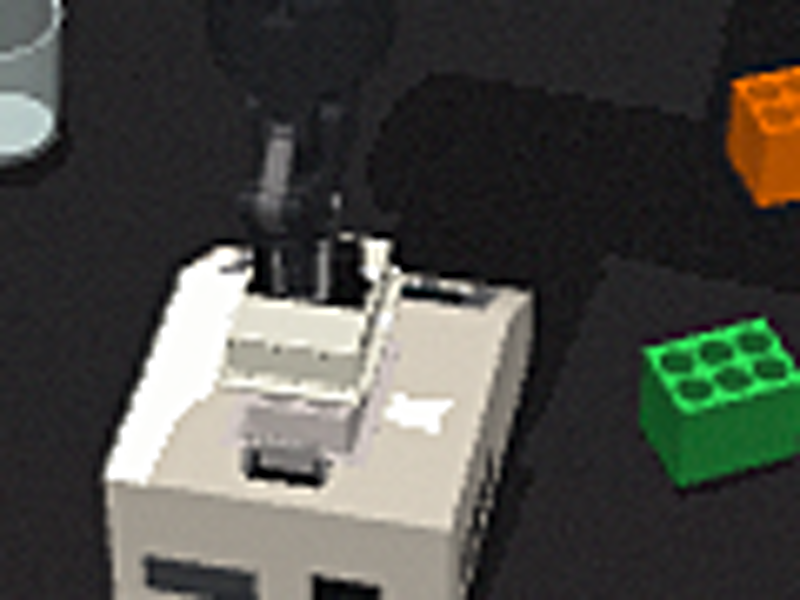

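The lid hangs level over the block. Its rear rim runs from (218,383) to (370,405) and the block's rear face shows below, spanning about x = 245 to 352. I'll compare the rim with its predicted position.

```bash
python3 - <<'E'
from h import *
a=cap("scene")
c,s=np.cos(-.18),np.sin(-.18)
def pr(o,P):
    P=np.array(P,float);Q=np.c_[o[0]+c*P[:,0]-s*P[:,1],o[1]+s*P[:,0]+c*P[:,1],o[2]+P[:,2]]
    return ((proj(a,Q)+.5-[205,150])*6.6667).round(0).tolist()
print("rim",pr([605.8,-42.4,124.5],[[43,-33,0],[43,33,0],[35.5,-28,25],[35.5,28,25]]))
print("block",pr([606.4,-42.2,55],[[30,-22,48],[30,22,48],[30,-22,30],[30,22,30]]))
print("deck",pr([606.4,-42.2,85],[[68,-75,0],[68,75,0]]))
E
```

```text
rim [[210.0, 384.0], [364.0, 405.0], [223.0, 330.0], [355.0, 348.0]]
block [[245.0, 403.0], [346.0, 418.0], [246.0, 433.0], [346.0, 447.0]]
deck [[104.0, 478.0], [451.0, 529.0]]
```

```bash
python3 -m inch '-1 0.5 3 0 0 0;0 0 3 0 0 0;0 0 3 0 0 0;0 0 3 0 0 0;0 0 3 0 0 0;0 0 3 0 0 0;0 0 2 0 0 0;0 0 2 0 0 0;0 0 2 0 0 0;0 0 0 0 0 0'
python3 go.py 606.4 -42.2 124 -10.3
python3 -m inch '0 0 1 0 0 0;0 0 1 0 0 0;0 0 1 0 0 0;0 0 1 0 0 0;0 0 0 0 0 0;0 0 0 0 0 0;0 0 0 0 0 0;0 0 0 0 0 0;0 0 0 0 0 0;0 0 0 0 0 0'
python3 go.py 606.4 -42.2 124 -10.3
```

```text
time_s: 22.23
eef_pos: [605.9, -43.5, 129.4]
ee_rot: [-0.0, 0.768, 0.641, -0.0]
force: [0.7, -0.0, -1.5]
grip_width: 0.15
grip_force: 51.0
t 22.23 tcp [605.9 -43.5 129.4] F [ 0.7 -0.  -1.5] yaw -10.29 tilt [-0.04  0.01] grip 0.15 51.0 j6 -0.08
tool shift mm [1.3 0.3 5.4] norm 5.5
turn about tool z, units 0.002
time_s: 23.07
eef_pos: [606.0, -43.5, 125.9]
ee_rot: [0.0, 0.768, 0.641, 0.0]
force: [-3.6, -0.0, 2.8]
grip_width: 0.149
grip_force: 51.6
t 23.07 tcp [606.  -43.5 125.9] F [-3.6 -0.   2.8] yaw -10.28 tilt [ 0. -0.] grip 0.149 51.6 j6 -0.08
tool shift mm [1.3 0.1 1.9] norm 2.3
turn about tool z, units 0.003
```

```bash
python3 -m inch '0 -0.4 0 0 0 0;0 -0.4 0 0 0 0;0 0 0.5 0 0 0;0 0 0.5 0 0 0;0 0 0.5 0 0 0;0 0 0.5 0 0 0;0 0 0 0 0 0;0 0 0 0 0 0;0 0 0 0 0 0;0 0 0 0 0 0'
python3 go.py 606.4 -42.2 124 -10.3
```

```text
time_s: 23.9
eef_pos: [605.3, -43.4, 124.0]
ee_rot: [0.0, 0.768, 0.641, 0.0]
force: [-4.4, -0.2, 5.1]
grip_width: 0.152
grip_force: 52.0
t 23.9 tcp [605.3 -43.4 124. ] F [-4.4 -0.2  5.1] yaw -10.29 tilt [ 0.02 -0.01] grip 0.152 52.0 j6 -0.08
tool shift mm [1.4 0.8 0. ] norm 1.6
turn about tool z, units 0.002
```

Still loaded by the rear clip, so I'll shift another 0.8 mm toward -x and press on.

```bash
python3 -m inch '0 -0.4 0 0 0 0;0 -0.4 0 0 0 0;0 0 0.5 0 0 0;0 0 0.5 0 0 0;0 0 0 0 0 0;0 0 0 0 0 0;0 0 0 0 0 0;0 0 0 0 0 0;0 0 0 0 0 0;0 0 0 0 0 0'
python3 go.py 606.4 -42.2 124 -10.3
```

```text
time_s: 24.73
eef_pos: [605.2, -43.4, 123.8]
ee_rot: [0.001, 0.768, 0.641, 0.001]
force: [-1.4, 1.1, 8.7]
grip_width: 0.153
grip_force: 52.6
t 24.73 tcp [605.2 -43.4 123.8] F [-1.4  1.1  8.7] yaw -10.29 tilt [ 0.15 -0.04] grip 0.153 52.6 j6 -0.08
tool shift mm [ 1.4  1.  -0.2] norm 1.7
turn about tool z, units 0.001
```

```bash
python3 -m inch '0 0 0.5 0 0 0;0 0 0.5 0 0 0;0 0 0.5 0 0 0;0 0 0.5 0 0 0;0 0 0.5 0 0 0;0 0 0.5 0 0 0;0 0 0 0 0 0;0 0 0 0 0 0;0 0 0 0 0 0;0 0 0 0 0 0'
python3 go.py 606.4 -42.2 124 -10.3
```

```text
time_s: 25.57
eef_pos: [606.0, -43.6, 122.5]
ee_rot: [0.002, 0.768, 0.641, 0.002]
force: [-4.0, 0.7, 17.9]
grip_width: 0.15
grip_force: 53.8
t 25.57 tcp [606.  -43.6 122.5] F [-4.   0.7 17.9] yaw -10.29 tilt [ 0.33 -0.08] grip 0.15 53.8 j6 -0.08
tool shift mm [ 1.5  0.1 -1.5] norm 2.1
turn about tool z, units 0.002
```

```bash
python3 -m inch '0 0 0.5 0 0 0;0 0 0.5 0 0 0;0 0 0.5 0 0 0;0 0 0.5 0 0 0;0 0 0.5 0 0 0;0 0 0.5 0 0 0;0 0 0 0 0 0;0 0 0 0 0 0;0 0 0 0 0 0;0 0 0 0 0 0'
python3 go.py 606.4 -42.2 114 -10.3
```

```text
time_s: 26.4
eef_pos: [603.9, -43.1, 115.6]
ee_rot: [-0.001, 0.768, 0.641, -0.001]
force: [-0.1, -0.1, -14.4]
grip_width: 0.149
grip_force: 49.1
t 26.4 tcp [603.9 -43.1 115.6] F [ -0.1  -0.1 -14.4] yaw -10.29 tilt [-0.12  0.03] grip 0.149 49.1 j6 -0.08
tool shift mm [1.3 2.3 1.6] norm 3.1
turn about tool z, units 0.002
```

Both catches have snapped and are pulling the lid down with 14 N on the hand. I'll press on gradually.

```bash
python3 -m inch '0 0 0.5 0 0 0;0 0 0.5 0 0 0;0 0 0.5 0 0 0;0 0 0.5 0 0 0;0 0 0.5 0 0 0;0 0 0.5 0 0 0;0 0 0 0 0 0;0 0 0 0 0 0;0 0 0 0 0 0;0 0 0 0 0 0'
python3 go.py 606.4 -42.2 114 -10.3
```

```text
time_s: 27.23
eef_pos: [605.3, -43.4, 114.8]
ee_rot: [0.001, 0.768, 0.641, 0.001]
force: [2.5, -0.7, 3.7]
grip_width: 0.151
grip_force: 51.8
t 27.23 tcp [605.3 -43.4 114.8] F [ 2.5 -0.7  3.7] yaw -10.29 tilt [ 0.15 -0.04] grip 0.151 51.8 j6 -0.08
tool shift mm [1.4 0.9 0.8] norm 1.9
turn about tool z, units 0.002
```

```bash
python3 -m inch '0 0 0.5 0 0 0;0 0 0.5 0 0 0;0 0 0.5 0 0 0;0 0 0.5 0 0 0;0 0 0.5 0 0 0;0 0 0.5 0 0 0;0 0 0 0 0 0;0 0 0 0 0 0;0 0 0 0 0 0;0 0 0 0 0 0'
python3 go.py 606.4 -42.2 114 -10.3
python3 - <<'E'
from h import *
o=np.mean([cap("scene")["image"].astype(float) for _ in range(3)],0).astype(np.uint8)[165:237,215:311]
cv2.imwrite("pics/end.png",cv2.resize(o,(800,600),interpolation=cv2.INTER_CUBIC)[:,:,::-1])
E
```

```text
time_s: 28.07
eef_pos: [605.4, -43.4, 114.7]
ee_rot: [0.002, 0.768, 0.641, 0.001]
force: [-6.8, 1.0, 25.4]
grip_width: 0.147
grip_force: 54.8
t 28.07 tcp [605.4 -43.4 114.7] F [-6.8  1.  25.4] yaw -10.27 tilt [ 0.23 -0.08] grip 0.147 54.8 j6 -0.08
tool shift mm [1.4 0.8 0.7] norm 1.7
turn about tool z, units 0.005
```

View pics/end.png

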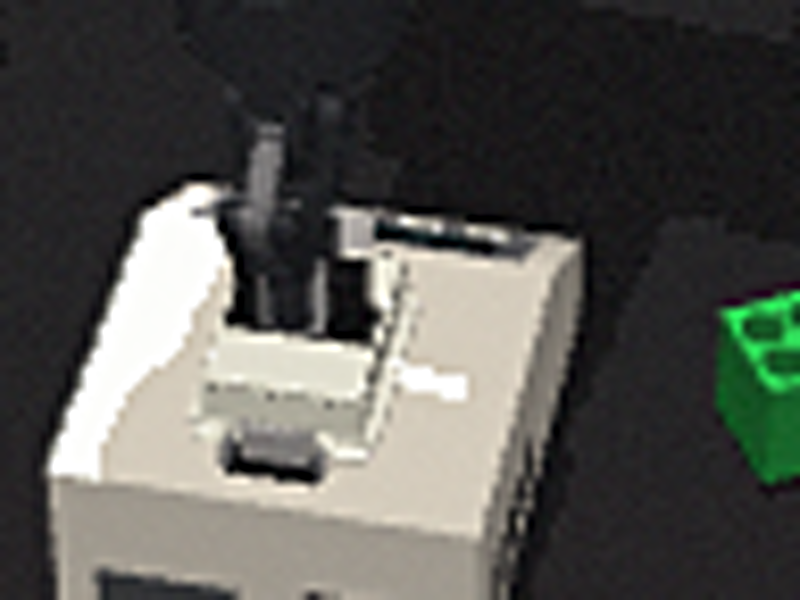

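The last picture shows the lid flat on the deck, with its rear rim from (195,430) to (365,458) under the rear catch at (273,450). Pressing with 25 N no longer moves it, so it is seated. Handing in.

```bash
python3 -c "
from rig import ctrl
print(ctrl.sense()['force']);print(ctrl.finish_job())"
```

```text
[-6.9030841   0.99650069 26.67846037]
the job is handed in; nothing more can be done
None
```

I seated the six-hole block in the well and released it, snapped the lid down, and handed the job in at about 28 s with the hand pressing on the lid at about 26 N; no verdict came back, and I saw only the rear clip over the rim.

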